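Load a vial rack into the sample heater and lock its release

ROBOT

A 6-joint arm with a two-finger parallel gripper is mounted at the origin on the work surface. World frame = base frame: x ahead of the robot, y to its left, z up, the work surface at z = 0. Lengths are in m, angles in rad, forces in N, time in s.
With the tool pointing down it reaches from about 0.425 to 0.95 m from the base axis. Payload 3.5 kg.
Tool frame: the origin (TCP) lies at the very end of the fingers, on their centre line; the grasp point (between the pads) lies 19 mm behind it (grip_depth is the distance from the TCP to the grasp point, in m); x points along the fingers, z is the direction in which the jaws open and shut, and the axes are right-handed (so a half turn about x gives the same grasp; the last joint's range is limited). The gripper opens to 85 mm and grips with 20 to 120 N. Pads are 22 mm wide; open, the fingers measure 114 mm over their backs; the gripper's body (76 mm by 85 mm) begins 54 mm behind the grasp point. The pads swing forward as they close: fully open they stand 13 mm farther back than shut.
Start: joints at [-1.301, 0.286, 1.577, -0, 1.279, -0.15], TCP at [0.275, -0.616, 0.231] pointing down, gripper open.
Joint ranges: [-2.77, 2.77], [-0.9, 2.22], [0.21, 2.48], [-1.53, 4.67], [0.24, 2.81], [-2.84, 2.84]. Speed limits (rad/s): [2.79, 2.79, 3.14, 3.14, 3.14, 3.14].

INTERFACE

Orientations are given as a unit quaternion [x, y, z, w].
In Python, from plant import get_state, read_camera, calibration, sign_off, recognise, grip_depth gives the robot as it stands. The module is installed in compiled form; this text tells all that it offers.
- The arm moves only by the tool servo_tool, never from a script. Its argument "deltas" is a list that holds one entry, the list of rows, each a list of 4 numbers: the shift along the world's x, y, z scaled (see below), then the turn about the world's z scaled (see below). In form: [[[tx, ty, tz, spin], ...]]. A call has exactly 5 rows; each row is the pose to reach, as a shift and turn from the pose commanded when the call began; what a row does not reach only later rows make up. The controller multiplies each number of a shift by 10 cm and each number of a turn by 90 degrees. A row lasts 1/10 s, in which the tool goes at most 50 mm and 8.59 degrees, less where a joint would pass 70% of its speed; a pose out of reach is approached as far as the arm can. A call with a number of a shift or a turn outside -1 to 1 is refused whole. A call with a gripper value outside its range is refused whole. "claw" is the gripper's target within -1 to 1 (fully open at 1, half-way at 0, shut at -1), set as the call begins (left out, the last holds). The fingers move at their own pace and stop on an object; "force" is the grip in N (left out, the last holds). Time passes only in rows, so rows that repeat a pose let the fingers close, or fill a call up. It gives the time, the measured TCP pose, the force and the opening at its end, in the units of the state.
- get_state(): the state, without advancing time (a new reading comes with each control period).
- read_camera(name): name is "scene" or "side" or "wrist"; returns the picture (480x640x3 uint8, blue, green, red); there is no depth.
- calibration(name): a dict with "intrinsics" (3x3 intrinsics, pixels), "R" (3x3) and "t" (3): a world point X has camera coordinates R X + t; the wrist camera has in their place "T_tool_cam" (4x4, takes a point from camera to tool coordinates, whose origin is the TCP and whose axes are the tool frame's). Camera axes: x right, y down, z forward; pixel columns grow to the right and rows downward; lengths in m; the calibration is good to about 2 mm. The wrist camera is an equidistant fisheye: a pixel r from the principal point sees the ray r / f radians off the axis. A picture is of the moment at which its call begins: read the wrist's pose just before it. calibration takes no time and is no camera call.
- sign_off(): hands the job in, once; it reports no verdict.
Trained networks look in the newest picture that a camera, given by its name, has taken for a name from the list of things; names that differ only in an ending like _2 or _b are one class to them, and where a whole thing is asked for, a point or a joint stands for the part that bears it (a point fixed in the world has none). Each returns a list of dicts, best first, with "p" (0 to 1); they miss things now and then, are a little off and sometimes report something else, mostly with a low value. They report only what shows in the picture. A call takes as long as a camera call. They do not tell look-alikes from the thing itself.
- recognise(camera, query): "at" ([x, y, z] in m, in world coordinates, good to about 4 mm: the middle of the surface that is visible of it).
The state is a dict: "time": time; "qpos": joint angles; "dq": joint speeds; "joint_efforts": joint torques, N m; "eef_pos": TCP position; "tcp_rot": TCP orientation; "contact_force": force on the tool from outside, world axes, zero at the start; "wrist_torque": the same for the moment, N m; "opening": opening from 0.0 (shut) to 1.0 (fully open).
Only numpy, scipy, OpenCV 4.12 (cv2) and the standard library are available. Lean on these libraries where they do the work, as an engineer would, in place of code of your own. Each camera call takes 0.05 s, during which the arm holds its last target. There are 200 camera calls.

TASK

Load the rack of filled vials into the sample heater: slide the safety catch on top of the heater aside, press the release button it was covering so that the drawer springs out, and set the rack gently down, upright, in the pocket of the drawer. Then push the drawer fully home until it latches and stays shut, and last of all slide the safety catch back over the button. Leave the empty rack and everything else on the bench where they are.

Things in the scene. Friction and masses are not known exactly. Their poses are not given: they have to be found in the camera images.
- heater: Sample heater: fixed light grey box, 300 mm wide (its y), 340 deep (its x), 140 high, drawer in its front, which faces the robot. Origin at bench level under the middle of its front face; x runs front to back, y to the left seen from the robot, z up. On the roof a dark plate 84 x 156 mm (x, y), 6 mm high, middle at x 55, y -14 mm, carries the catch between rails along y, 15 mm above the roof.
- catch_rib (a point): Middle of the finger rib on the safety catch. The catch is a plain aluminium hood 66 mm (x) by 64 mm (y), its flat top 163 mm above the bench. The rib stands on the middle of the top: 46 mm long (x), 10 mm thick (y), 16 mm high; this point is 8 mm above the hood's top. The catch is pushed along by the rib or by the hood's side, with about 2 N. Axes as the heater's.
- catch (a joint): How far the safety catch is slid aside, m, along the heater's +y (left seen from the robot): near 0 = covers the button, 0.070 = fully aside against its stop. It stays where it is left.
- button_top (a point): Centre of the top face of the release button: round, plain grey, 34 mm in diameter, 8 mm proud of the dark plate, top 154 mm above the bench. Hidden under the catch's hood while the catch is at 0. It is pressed straight down. Axes as the heater's.
- button (a joint): How far the button is pressed, m: 0 = up, 0.007 = fully down (about 4.5 N). It lets the drawer go from about 0.005 and springs back when left. It also dips by itself when the drawer latches.
- drawer (a joint): How far the drawer is out, m, towards the heater's -x: about 0 = home and latched, 0.140 = fully out. When the button is pressed it springs out by itself within 2 s and stays out. To shut it, push against its spring (3 to 7 N, up to 6 N more near the end) to the stop 3 mm further in than 0; the latch then clicks in and holds it at 0.
- drawer_face (a point): Middle of the outer face of the drawer's front panel, 70 mm above the bench; moves with the drawer. Mid-grey panel, 250 mm wide (y), from 16 to 124 mm above the bench, 10 mm thick, facing the heater's -x, 11 mm before the heater's front when shut. Only a flat grip strip, 2 mm thick, stands out from it. Axes as the heater's.
- pocket (a point): Centre of the floor of the drawer's pocket, 18 mm above the bench; moves with the drawer, 69 mm behind the panel's outer face. Pocket inside 58 mm (x) by 172 mm (y), walls 14 mm high, 4 mm thick. Axes as the heater's. The rack stands in it with its long side along y, either way round, and passes under the roof of the bay, 126 mm above the bench.
- rack_mid (a point): Centre (half-way up) of the rack to load: aluminium, 160 mm long (its y), 46 wide (its x), 98 high, with four capped amber vials, cap tops 70 mm above its underside. Its carrying handle is an upright grey plate in the middle, 14 mm thick (x), 30 wide (y), reaching 49 mm above this point; the vials start 8 mm from it on either side. About 0.36 kg, loose on the bench.
- empty_rack_mid (a point): Centre of the other rack, the same but without vials (0.16 kg). To be left alone.
- reagent: Amber bottle with a black cap, 72 mm in diameter, 150 mm high; origin under its centre. Bystander.
- jar: White jar with a screw cap, 84 mm in diameter, 105 mm high; origin under its centre. Bystander.
- beaker: Glass beaker, 76 mm in diameter, 95 mm high; origin under its centre. Bystander.
- pipette: Hand pipette lying on the bench, 260 mm long (its x), 50 mm wide at its grip, 30 mm high; origin under its middle. Bystander.
- tip_box: Box of pipette tips with a clear lid, 87 x 122 x 67 mm; origin under its centre. Bystander.
- notebook: Notebook lying flat, 110 x 190 x 13 mm; origin under its centre. Bystander.
Things that resemble listed ones, but are neither listed nor needed, are in the scene too. What is shaped like the part that bears rack_mid but brown is not meant.

How it is judged:
On the way, in this order (a step that is already met when the one before it is completed fails the run):
1. the safety catch is slid aside, clear of the button (value of joint catch above 0.055 m), for 0.1 s.
2. the release is pressed and the drawer has sprung out (value of joint drawer above 0.125 m), for 0.2 s.
3. the filled rack stands in the pocket of the open drawer, let go (x of rack_mid in the frame of pocket between -0.009 and 0.009 m and y of rack_mid in the frame of pocket between -0.009 and 0.009 m and z of rack_mid in the frame of pocket below 0.052 m and angle between rack_mid's own z axis and vertical below 0.08 rad and value of joint drawer above 0.1 m and contact force between the fingers and rack below 0.1 N), for 0.2 s.
4. the drawer is pushed home (value of joint drawer below 0.002 m), for 0.2 s.
5. the safety catch is slid back over the button (value of joint catch below 0.01 m), for 0.2 s.
At the end, for the whole second after the job is handed in: The drawer is latched home (within 3 mm) with the filled rack standing upright in its pocket (within 9 mm of the pocket's middle, on its floor) and at rest, and the safety catch covers the button again (within 10 mm of its closed stop) (value of joint drawer below 0.003 m and value of joint catch below 0.01 m and x of rack_mid in the frame of pocket between -0.009 and 0.009 m and y of rack_mid in the frame of pocket between -0.009 and 0.009 m and z of rack_mid in the frame of pocket below 0.052 m and angle between rack_mid's own z axis and vertical below 0.08 rad and linear speed of rack below 0.02 m/s); the robot touches nothing.
It fails at once if the filled rack is tipped over (angle between rack_mid's own z axis and vertical above 0.6 rad).
It fails at once if the filled rack is let fall (it moves faster than 0.6 m/s with no finger on it, a drop of about 2 cm) (linear speed of rack above 0.6 m/s and contact force between the fingers and rack below 0.1 N).
It fails at once if the empty rack or another bystander is shifted by more than 30 mm (distance of any of empty_rack_mid, reagent, jar, beaker, pipette, tip_box, notebook from where it was at the start of the episode above 0.03 m).
It also fails if it takes over 72 s, if anything falls off the work surface, if the arm or the gripper's body presses on something with over 40 N, if the wrist force passes 120 N, or if a joint passes its speed limit or range.

## Working session

There is one attempt and no reset: what is moved stays moved. The work goes in short steps, Python scripts to look and compute and a tool call to move; the robot and the scene stay as the last step left them, time stands still between calls to the robot, and variables do not carry over. Pictures are saved under pics/ and viewed, about 8 in all and at most 12, crops included, and the job is handed in when it is done.

Besides the shell and the picture viewer there is one more tool, called in YAML: its name, and indented under it one key for each argument. servo_tool: Moves the arm, as the interface text tells. Its arguments: {"type":"object","properties":{"deltas":{"type":"array"},"claw":{"type":"number"},"force":{"type":"number"}},"required":["deltas"]}

```bash
mkdir -p pics; cat > h.py <<'E'
import numpy as np, cv2
from plant import *
from scipy.spatial.transform import Rotation as Ro
def proj(name,X):
    c=calibration(name);p=np.array(c["R"])@np.array(X)+np.array(c["t"]);q=np.array(c["intrinsics"])@p;return (q[:2]/q[2]).round(0)
def ray(name,u,v,st=None):
    c=calibration(name);K=np.array(c["intrinsics"])
    if name!="wrist":
        R=np.array(c["R"]);t=np.array(c["t"]);d=R.T@np.linalg.inv(K)@[u,v,1];return -R.T@t,d/np.linalg.norm(d)
    T=np.array(c["T_tool_cam"]);x=(u-K[0,2])/K[0,0];y=(v-K[1,2])/K[1,1];r=np.hypot(x,y)
    d=np.array([x/r*np.sin(r),y/r*np.sin(r),np.cos(r)]) if r>1e-9 else np.array([0,0,1.])
    R=Ro.from_quat(st["tcp_rot"]).as_matrix();p=np.array(st["eef_pos"]);return R@T[:3,3]+p,R@T[:3,:3]@d
def atz(name,u,v,z,st=None):
    o,d=ray(name,u,v,st);return (o+d*(z-o[2])/d[2]).round(4)
def tri(r):
    A=sum(np.eye(3)-np.outer(d,d) for o,d in r);b=sum((np.eye(3)-np.outer(d,d))@o for o,d in r);return np.linalg.solve(A,b).round(4)
E
python3 - <<'E'
from h import *
s=get_state();print(s["time"],s["eef_pos"],s["tcp_rot"],s["opening"],grip_depth)
for n in("scene","side"):
    cv2.imwrite(f"pics/{n}1.png",read_camera(n))
    for q in("heater","catch_rib","rack_mid","drawer_face","pocket","button_top","empty_rack_mid","reagent","jar","beaker","pipette","tip_box","notebook"):
        print(n,q,[(np.round(r["at"],3).tolist(),round(r["p"],2),proj(n,r["at"]).tolist()) for r in recognise(n,q)[:3]])
E
```

```text
0.0 [ 0.27495365 -0.61573687  0.22989057] [ 0.38541794  0.59383936 -0.38429163  0.59256035] 1.002481940155191 0.0187
scene heater [([0.817, -0.047, 0.139], 0.61, [326.0, 321.0]), ([0.46, 0.298, 0.04], 0.2, [423.0, 217.0])]
scene catch_rib [([0.667, -0.07, 0.162], 0.6, [313.0, 268.0])]
scene rack_mid [([0.461, 0.3, 0.041], 0.95, [423.0, 217.0]), ([0.313, -0.187, 0.039], 0.8, [269.0, 190.0]), ([0.318, 0.235, 0.046], 0.56, [397.0, 181.0])]
scene drawer_face []
scene pocket []
scene button_top []
scene empty_rack_mid [([0.475, -0.335, 0.013], 0.74, [225.0, 240.0])]
scene reagent [([0.723, 0.325, 0.098], 0.64, [452.0, 284.0])]
scene jar [([0.698, -0.357, 0.102], 0.63, [213.0, 294.0])]
scene beaker [([0.578, -0.523, 0.064], 0.69, [159.0, 267.0])]
scene pipette [([0.367, 0.448, 0.029], 0.71, [462.0, 192.0]), ([0.581, -0.524, 0.063], 0.62, [159.0, 267.0])]
scene tip_box [([0.595, 0.492, 0.069], 0.65, [495.0, 246.0]), ([0.58, -0.523, 0.061], 0.16, [159.0, 268.0])]
scene notebook [([0.427, -0.555, 0.015], 0.74, [156.0, 232.0]), ([0.725, 0.323, 0.098], 0.42, [452.0, 285.0])]
side heater [([0.65
[... 469 characters left out ...]
57.0, 192.0]), ([0.61, -0.004, 0.078], 0.58, [301.0, 238.0]), ([0.401, -0.552, 0.015], 0.56, [446.0, 209.0])]
side button_top []
side empty_rack_mid []
side reagent [([0.684, 0.349, 0.083], 0.68, [199.0, 279.0]), ([0.659, -0.062, 0.164], 0.49, [302.0, 204.0])]
side jar [([0.661, -0.342, 0.072], 0.97, [357.0, 192.0]), ([0.559, 0.513, 0.069], 0.59, [176.0, 335.0]), ([0.61, 0.0, 0.079], 0.22, [300.0, 238.0])]
side beaker []
side pipette [([0.357, 0.462, 0.022], 0.67, [237.0, 379.0])]
side tip_box [([0.561, 0.512, 0.067], 0.86, [176.0, 335.0]), ([0.708, 0.0, 0.14], 0.64, [279.0, 211.0])]
side notebook [([0.402, -0.552, 0.015], 0.83, [446.0, 209.0]), ([0.443, 0.308, 0.043], 0.16, [261.0, 324.0])]
```

View pics/scene1.png

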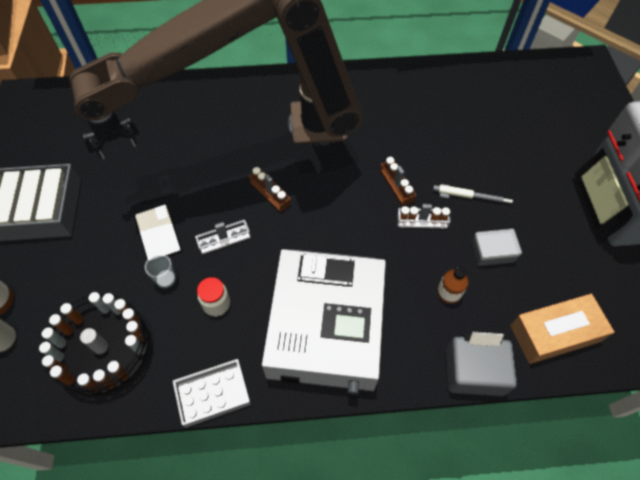

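View pics/side1.png

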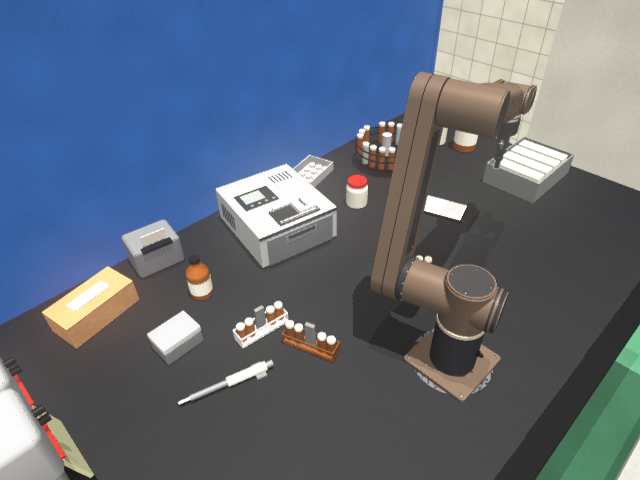

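The filled aluminium rack is at scene (424,216) and side (261,324), with brown look-alikes at (270,188) and (398,180). The heater roof's front corners are at about (281,251) and (386,257), and the catch hood is at (313,266). I'll zoom on both and compute tool axes.

```bash
python3 - <<'E'
from h import *
s=get_state();R=Ro.from_quat(s["tcp_rot"]).as_matrix();print(R.round(3))
a=cv2.imread("pics/scene1.png");b=cv2.imread("pics/side1.png")
A=cv2.resize(a[235:385,255:405],(600,600),interpolation=cv2.INTER_CUBIC)
B=cv2.resize(a[190:240,390:460],(560,400),interpolation=cv2.INTER_CUBIC)
A=cv2.resize(A,(480,480)); o=np.zeros((480,800,3),np.uint8);o[:, :480]=A;o[:229,480:]=cv2.resize(B,(320,229));o[229:458,480:]=cv2.resize(b[295:350,225:302],(320,229),interpolation=cv2.INTER_CUBIC)
cv2.imwrite("pics/c1.png",o)
print(calibration("wrist"))
for uv in((281,251),(386,257),(264,372),(380,386)):print(uv,atz("scene",*uv,.14))
E
```

```text
[[-0.     0.913  0.408]
 [ 0.     0.408 -0.913]
 [-1.    -0.    -0.   ]]
{'intrinsics': array([[371.64829954,   0.        , 316.07125525],
       [  0.        , 371.64829954, 238.90337841],
       [  0.        ,   0.        ,   1.        ]]), 'T_tool_cam': array([[ 3.92518520e-04, -3.03918213e-01,  9.52698045e-01,
        -1.42767284e-01],
       [ 7.39613438e-04, -9.52697770e-01, -3.03918430e-01,
         7.77485969e-02],
       [ 9.99999649e-01,  8.23921889e-04, -1.49169525e-04,
         9.21893946e-04],
       [ 0.00000000e+00,  0.00000000e+00,  0.00000000e+00,
         1.00000000e+00]])}
(281, 251) [ 0.5964 -0.1568  0.14  ]
(386, 257) [0.6407 0.141  0.14  ]
(264, 372) [ 0.9395 -0.2172  0.14  ]
(380, 386) [0.9994 0.0722 0.14  ]
```

View pics/c1.png

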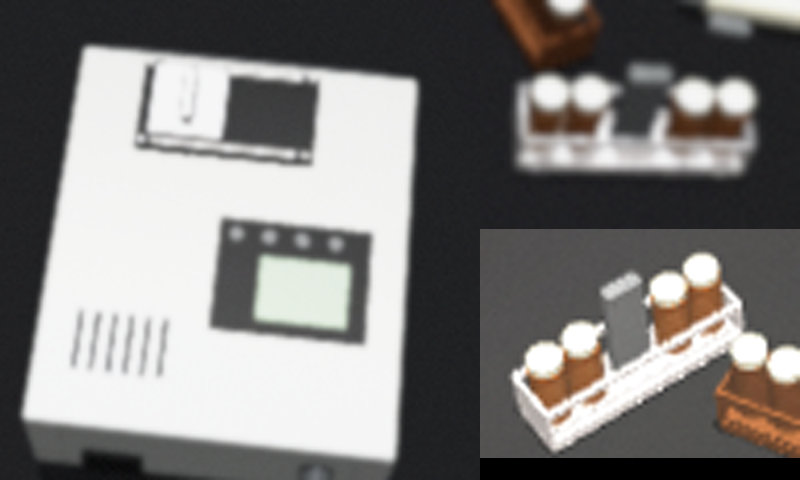

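The heater is turned slightly clockwise, with the hood in the right-hand half of the plate. The rack's handle top is at scene (427,206) and side (259,307).

```bash
python3 - <<'E'
from h import *
c=[atz("scene",*uv,.14) for uv in((281.25,249.4),(385.6,259.4),(379.4,378),(261.9,365.6))]
print(c)
for a,b in((0,1),(3,2)): d=c[b]-c[a];print("yaw",np.degrees(np.arctan2(-d[0],d[1])),np.linalg.norm(d))
for a,b in((0,3),(1,2)): d=c[b]-c[a];print("yaw",np.degrees(np.arctan2(d[1],d[0])),np.linalg.norm(d))
print("handle top",tri([ray("scene",427.2,206),ray("side",259.2,307.3)]),atz("scene",427.2,206,.098),atz("side",259.2,307.3,.098))
rib=(255+187/3.2,235+94/3.2);print("rib",atz("scene",*rib,.175))
# rack lower rear edge (bench) 
for z in(0,.02): p,q=atz("scene",398.3,226.7,z),atz("scene",447.3,227.6,z);d=q-p;print("rack",p,q,np.degrees(np.arctan2(-d[0],d[1])),np.linalg.norm(d))
S=lambda u,v:(225+(u-480)/4.156,295+(v-229)/4.156)
for z in(0,): p,q=atz("side",*S(553,451),z),atz("side",*S(742,312),z+.03);print("side",p,q)
caps=[(550,92),(734,97)]
p,q=[atz("scene",390+(u-480)/4.571,190+v/4.571,.07) for u,v in caps];d=q-p;print("caps",p,q,np.degrees(np.arctan2(-d[0],d[1])),np.linalg.norm(d))
p,q=[atz("side",*S(*u),.07) for u in((546,358),(702,268))];d=q-p;print("caps",p,q,np.degrees(np.arctan2(-d[0],d[1])),np.linalg.norm(d))
E
```

```text
[array([ 0.5912, -0.1558,  0.14  ]), array([0.6482, 0.1387, 0.14  ]), array([0.9795, 0.0735, 0.14  ]), array([ 0.9227, -0.222 ,  0.14  ])]
yaw -10.954062643398345 0.29996541467309196
yaw -10.880492908109744 0.30090943820358973
yaw -11.293312476948197 0.33804539635971975
yaw -11.133556408379238 0.33765474970744896
handle top [0.4538 0.3016 0.098 ] [0.4547 0.303  0.098 ] [0.4531 0.3001 0.098 ]
rib [ 0.6638 -0.0686  0.175 ]
rack [0.4657 0.2234 0.    ] [0.4824 0.3818 0.    ] -6.018420314871692 0.1592779017943167
rack [0.477  0.2189 0.02  ] [0.4934 0.3752 0.02  ] -5.989923267271538 0.15715804147417972
side [0.4411 0.383  0.    ] [0.4213 0.2251 0.03  ]
caps [0.4471 0.2394 0.07  ] [0.4617 0.3655 0.07  ] -6.604363541996501 0.12694238850754305
caps [0.4569 0.3661 0.07  ] [0.4436 0.2395 0.07  ] 174.00277360227233 0.12729670066423557
```

servo_tool:
  deltas:
    - [[0.15, 0.2, 0, 0.024], [0.3, 0.4, 0, 0.049], [0.44, 0.6, 0, 0.073], [0.59, 0.8, 0, 0.098], [0.74, 1, 0, 0.122]]
  claw: -1
  force: 40

```text
time: 1.9
eef_pos: [0.3496, -0.5156, 0.2314]
tcp_rot: [0.326, 0.627, -0.326, 0.628]
contact_force: [0.2, 0.7, 0.1]
opening: 0.144
```

servo_tool:
  deltas:
    - [[0.15, 0.2, 0, 0.024], [0.3, 0.4, 0, 0.049], [0.44, 0.6, 0, 0.073], [0.59, 0.8, 0, 0.098], [0.74, 1, 0, 0.122]]

```text
time: 2.4
eef_pos: [0.4237, -0.4155, 0.2315]
tcp_rot: [0.264, 0.656, -0.264, 0.656]
contact_force: [-0.1, -0.1, 0.8]
opening: 0.004
```

servo_tool:
  deltas:
    - [[0.15, 0.2, 0, 0.024], [0.3, 0.4, 0, 0.049], [0.44, 0.6, 0, 0.073], [0.59, 0.8, 0, 0.098], [0.74, 1, 0, 0.122]]

```text
time: 2.9
eef_pos: [0.4977, -0.3155, 0.2315]
tcp_rot: [0.2, 0.678, -0.2, 0.678]
contact_force: [-0.2, -0.1, -0.9]
opening: -0.002
```

servo_tool:
  deltas:
    - [[0.15, 0.2, 0, 0.024], [0.3, 0.4, 0, 0.049], [0.44, 0.6, 0, 0.073], [0.59, 0.8, 0, 0.098], [0.74, 1, 0, 0.122]]

```text
time: 3.4
eef_pos: [0.5717, -0.2155, 0.2315]
tcp_rot: [0.134, 0.694, -0.135, 0.694]
contact_force: [0.5, -0.0, -0.6]
opening: 0.001
```

servo_tool:
  deltas:
    - [[0.15, 0.2, 0, 0.024], [0.3, 0.4, 0, 0.049], [0.44, 0.6, 0, 0.073], [0.59, 0.8, 0, 0.098], [0.74, 1, 0, 0.122]]

```text
time: 3.9
eef_pos: [0.6457, -0.1155, 0.2314]
tcp_rot: [0.067, 0.704, -0.068, 0.704]
contact_force: [0.6, 0.2, 0.6]
opening: -0.002
```

```bash
python3 - <<'E'
from h import *
s=get_state();im=read_camera("wrist");cv2.imwrite("pics/w1.png",im);print(s["time"],s["eef_pos"],s["qpos"])
print(np.degrees(np.arctan2(*Ro.from_quat(s["tcp_rot"]).as_matrix()[[1,0],2])))
print(recognise("wrist","catch_rib"))
E
```

```text
3.9 [ 0.64570747 -0.11546635  0.23142652] [-3.31371161e-01  2.44934393e-01  1.62676089e+00 -4.30287766e-05
  1.26970376e+00 -1.40179768e-01]
-10.953728638664074
[{'at': [0.6622, -0.0638, 0.1669], 'p': 0.75}]
```

View pics/w1.png

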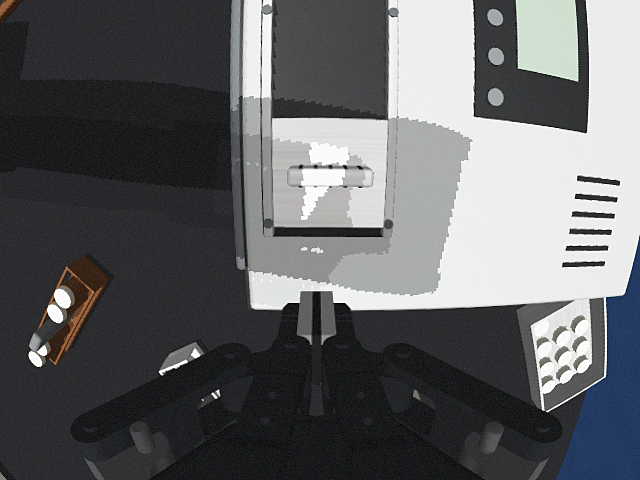

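The wrist view shows the rib centred at about (330,177), the hood between rows 118 and 228, and the fingertips at (316,295), on the −y side of the rib.

```bash
cat >> h.py <<'E'
th=np.radians(-11.05);O=np.array([0.6197,-0.0085]);X=np.array([np.cos(th),np.sin(th)]);Y=np.array([-np.sin(th),np.cos(th)])
def toH(p): d=np.array(p[:2])-O;return (d@X).round(4),(d@Y).round(4)
def toW(x,y): return (O+x*X+y*Y).round(4)
E
python3 - <<'E'
from h import *
s=get_state()
r=ray("wrist",330,177,s);t=tri([r,ray("scene",255+187/3.2,235+94/3.2)]);w=atz("wrist",330,177,.177,s)
print(t,toH(t),w,toH(w),"tcp",toH(s["eef_pos"]))
hc=atz("wrist",331,(118+228)/2,.163,s);print("hood",toH(hc))
# heater front roof edges from wrist: left corner near (251,307), far (238,100)
print(toH(atz("wrist",251,307,.14,s)))
print("start",toW(.055,-.086),"end",toW(.055,-.001),"button",toW(.055,-.0505))
E
```

```text
[ 0.6632 -0.0682  0.1736] (np.float64(0.0541), np.float64(-0.0503)) [ 0.6633 -0.0674  0.177 ] (np.float64(0.0541), np.float64(-0.0495)) tcp (np.float64(0.0463), np.float64(-0.0984))
hood (np.float64(0.0551), np.float64(-0.0491))
(np.float64(0.0004), np.float64(-0.1475))
start [ 0.6572 -0.1034] end [ 0.6735 -0.02  ] button [ 0.664  -0.0686]
```

servo_tool:
  deltas:
    - [[0.06, 0.06, -0.2, 0], [0.115, 0.12, -0.4, 0], [0.115, 0.12, -0.55, 0], [0.115, 0.12, -0.63, 0], [0.115, 0.12, -0.63, 0]]

```text
time: 4.5
eef_pos: [0.6555, -0.1047, 0.1666]
tcp_rot: [0.068, 0.705, -0.068, 0.703]
contact_force: [0.3, 0.4, -0.0]
opening: 0.005
```

servo_tool:
  deltas:
    - [[0.016, 0.083, 0, 0], [0.033, 0.167, 0, 0], [0.049, 0.25, 0, 0], [0.065, 0.333, 0, 0], [0.081, 0.417, 0, 0]]

```text
time: 5.0
eef_pos: [0.6655, -0.0623, 0.1695]
tcp_rot: [0.068, 0.703, -0.068, 0.705]
contact_force: [0.9, -2.1, 2.8]
opening: -0.002
```

servo_tool:
  deltas:
    - [[0.016, 0.083, 0, 0], [0.033, 0.167, 0, 0], [0.049, 0.25, 0, 0], [0.065, 0.333, 0, 0], [0.081, 0.417, 0, 0]]

```text
time: 5.5
eef_pos: [0.673, -0.0203, 0.1682]
tcp_rot: [0.068, 0.704, -0.068, 0.704]
contact_force: [2.0, -3.0, 1.6]
opening: -0.0
```

servo_tool:
  deltas:
    - [[-0.01, -0.04, 0.05, 0], [-0.03, -0.12, 0.2, 0], [-0.05, -0.25, 0.22, 0], [-0.075, -0.38, 0.22, 0], [-0.095, -0.486, 0.22, 0]]

```text
time: 6.0
eef_pos: [0.6629, -0.0715, 0.1905]
tcp_rot: [0.069, 0.704, -0.069, 0.704]
contact_force: [0.0, 0.6, 0.2]
opening: -0.002
```

```bash
python3 - <<'E'
from h import *
s=get_state();im=read_camera("wrist");cv2.imwrite("pics/w2.png",im[0:340,150:500]);print(s["time"],s["eef_pos"],toH(s["eef_pos"]))
for q in("catch_rib","button_top"):
  for r in recognise("wrist",q): print(q,r,toH(r["at"]))
E
```

```text
6.0 [ 0.66291824 -0.07145883  0.19049106] (np.float64(0.0545), np.float64(-0.0535))
catch_rib {'at': [0.6767, -0.0002, 0.1669], 'p': 0.83} (np.float64(0.0544), np.float64(0.0191))
catch_rib {'at': [0.6129, -0.0045, 0.1229], 'p': 0.69} (np.float64(-0.0074), np.float64(0.0026))
button_top {'at': [0.6644, -0.0661, 0.1505], 'p': 0.91} (np.float64(0.0549), np.float64(-0.048))
```

View pics/w2.png

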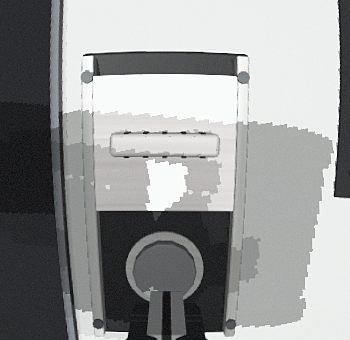

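The catch sits aside with the rib at heater y ≈ 0.017. The uncovered button is at about (315,265) in the full image, heater (0.055, −0.048). I'll press now.

servo_tool:
  deltas:
    - [[0, 0.01, -0.12, 0], [0, 0.02, -0.24, 0], [0, 0.02, -0.34, 0], [0, 0.02, -0.42, 0], [0, 0.02, -0.44, 0]]

```text
time: 6.65
eef_pos: [0.6631, -0.0669, 0.1469]
tcp_rot: [0.068, 0.704, -0.068, 0.703]
contact_force: [-5.1, 1.3, 12.6]
opening: -0.0
```

servo_tool:
  deltas:
    - [[0, 0, 0, 0], [0, 0, 0.05, 0], [0, 0, 0.2, 0], [0, 0, 0.4, 0], [0, 0, 0.6, 0]]

```text
time: 7.15
eef_pos: [0.6633, -0.0676, 0.207]
tcp_rot: [0.068, 0.704, -0.068, 0.704]
contact_force: [0.1, 0.2, 0.1]
opening: 0.0
```

```bash
python3 - <<'E'
from h import *
im=read_camera("side");cv2.imwrite("pics/s2.png",im);s=get_state();print(s["time"],s["eef_pos"])
for q in("drawer_face","pocket"):
  for r in recognise("side",q): print(q,r,toH(r["at"]))
im=read_camera("scene")
for q in("drawer_face","pocket"):
  for r in recognise("scene",q): print(q,r,toH(r["at"]))
o=np.zeros((400,800,3),np.uint8)
o[:, :400]=cv2.resize(im[200:280,260:400],(400,229))[0:0] if 0 else cv2.resize(im[195:295,280:380],(400,400),interpolation=2)
o[:,400:]=cv2.resize(cv2.imread("pics/s2.png")[200:300,250:350],(400,400),interpolation=2)
cv2.imwrite("pics/c2.png",o)
E
```

```text
7.2 [ 0.66540586 -0.068111    0.21201421]
drawer_face {'at': [0.5325, 0.0103, 0.0665], 'p': 0.9} (np.float64(-0.0892), np.float64(0.0017))
pocket {'at': [0.5321, 0.0089, 0.0648], 'p': 0.56} (np.float64(-0.0893), np.float64(0.0003))
pocket {'at': [0.6698, -0.0022, 0.1645], 'p': 0.42} (np.float64(0.048), np.float64(0.0158))
pocket {'at': [0.3591, 0.4627, 0.0261], 'p': 0.25} (np.float64(-0.3461), np.float64(0.4125))
drawer_face {'at': [0.5311, 0.054, 0.0387], 'p': 0.81} (np.float64(-0.0989), np.float64(0.0444))
pocket {'at': [0.5296, 0.0522, 0.0386], 'p': 0.86} (np.float64(-0.1001), np.float64(0.0423))
```

View pics/c2.png

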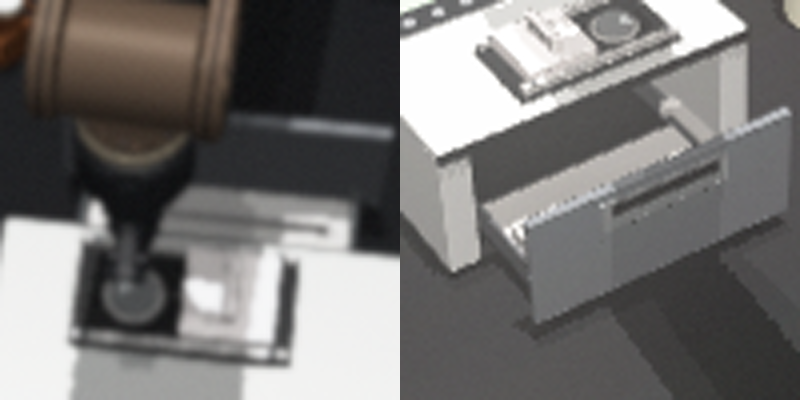

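The drawer is springing out and the button is uncovered. On to the rack, with fingers part open.

servo_tool:
  deltas:
    - [[-0.105, 0.185, 0, 0.0026], [-0.21, 0.37, 0, 0.0053], [-0.315, 0.555, 0, 0.008], [-0.42, 0.74, 0, 0.0106], [-0.524, 0.925, 0, 0.0132]]
  claw: -0.1

```text
time: 7.95
eef_pos: [0.6098, 0.0267, 0.2061]
tcp_rot: [0.06, 0.705, -0.06, 0.704]
contact_force: [0.4, 0.0, -0.4]
opening: 0.454
```

servo_tool:
  deltas:
    - [[-0.105, 0.185, 0, 0.0026], [-0.21, 0.37, 0, 0.0053], [-0.315, 0.555, 0, 0.008], [-0.42, 0.74, 0, 0.0106], [-0.524, 0.925, 0, 0.0132]]

```text
time: 8.45
eef_pos: [0.5575, 0.119, 0.2065]
tcp_rot: [0.053, 0.705, -0.053, 0.705]
contact_force: [0.5, 0.6, 0.1]
opening: 0.449
```

servo_tool:
  deltas:
    - [[-0.105, 0.185, 0, 0.0026], [-0.21, 0.37, 0, 0.0053], [-0.315, 0.555, 0, 0.008], [-0.42, 0.74, 0, 0.0106], [-0.524, 0.925, 0, 0.0132]]

```text
time: 8.95
eef_pos: [0.505, 0.2114, 0.2065]
tcp_rot: [0.046, 0.705, -0.046, 0.706]
contact_force: [-0.0, 0.1, -0.1]
opening: 0.448
```

servo_tool:
  deltas:
    - [[-0.13, 0.23, -0.05, 0.0026], [-0.25, 0.45, -0.1, 0.0053], [-0.4, 0.7, -0.15, 0.008], [-0.524, 0.92, -0.2, 0.0106], [-0.524, 0.92, -0.2, 0.0132]]

```text
time: 9.45
eef_pos: [0.4511, 0.3042, 0.1855]
tcp_rot: [0.037, 0.707, -0.037, 0.706]
contact_force: [0.4, 0.2, -0.2]
opening: 0.449
```

```bash
python3 - <<'E'
from h import *
s=get_state();im=read_camera("wrist");cv2.imwrite("pics/w3.png",im);print(s["time"],s["eef_pos"],s["opening"])
print(np.degrees(np.arctan2(*Ro.from_quat(s["tcp_rot"]).as_matrix()[[1,0],2])))
print(recognise("wrist","rack_mid"))
E
```

```text
9.45 [0.45109644 0.30417457 0.18554268] 0.44870408442499343
-6.059141952030753
[{'at': [0.323, 0.2546, 0.0407], 'p': 0.92}, {'at': [0.4524, 0.3109, 0.0406], 'p': 0.57}]
```

View pics/w3.png

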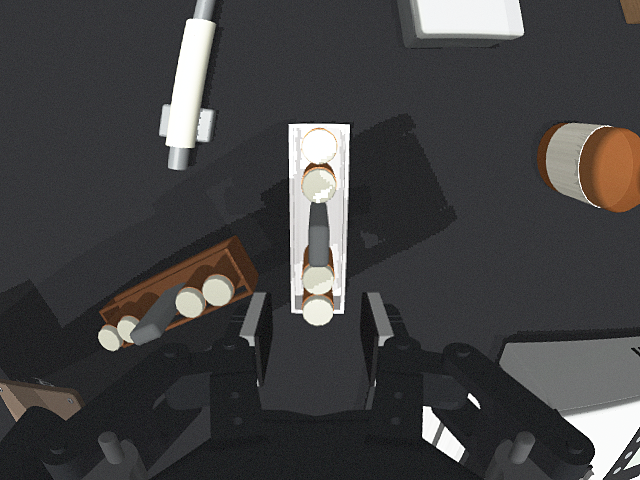

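The rack is aligned with the jaws in the wrist view, with the handle at columns 309–328, rows 203–265. The vials are on either side and the brown rack is clear of the fingers at lower left.

```bash
python3 - <<'E'
from h import *
s=get_state();s=dict(s)
for v in(203,228,265): print(v,atz("wrist",318.5,v,.098,s))
c=calibration("wrist");T=np.array(c["T_tool_cam"]);R=Ro.from_quat(s["tcp_rot"]).as_matrix()
def pw(P):
    p=T[:3,:3].T@(R.T@(np.array(P)-s["eef_pos"])-T[:3,3]);a=np.arccos(p[2]/np.linalg.norm(p));K=c["intrinsics"];n=p[:2]/np.linalg.norm(p[:2]);return (K[:2,2]+K[0,0]*a*n).round(1)
yy=np.array([np.sin(np.radians(6.2)),np.cos(np.radians(6.2)),0])
H=np.array([.4538,.302,.098])
for k in(-.015,0,.015):print("top",pw(H+k*yy))
print("base",pw(H+.015*yy-[0,0,.06]),"ends",pw(H+.08*yy-[0,0,.07]),pw(H-.08*yy-[0,0,.07]))
print("tri",tri([ray("wrist",318.5,pw(H)[1],s),ray("scene",427.2,206),ray("side",259.2,307.3)]), s["eef_pos"])
E
```

```text
203 [0.458  0.3293 0.098 ]
228 [0.4563 0.3129 0.098 ]
265 [0.4536 0.2873 0.098 ]
top [316.5 265.5]
top [316.5 244.3]
top [316.5 222.2]
base [316.4 202.6] ends [316.5 121. ] [316.3 303.2]
tri [0.4544 0.3016 0.0979] [0.45310128 0.30247364 0.18642315]
```

servo_tool:
  deltas:
    - [[0.01, 0, -0.15, 0], [0.015, 0, -0.3, 0], [0.015, 0, -0.45, 0], [0.015, 0, -0.6, 0], [0.015, 0, -0.7, 0]]

```text
time: 10.05
eef_pos: [0.4544, 0.3011, 0.1137]
tcp_rot: [0.039, 0.707, -0.04, 0.705]
contact_force: [0.3, -0.4, -0.1]
opening: 0.45
```

servo_tool:
  deltas:
    - [[0, 0, -0.15, 0], [0, 0, -0.3, 0], [0, 0, -0.42, 0], [0, 0, -0.5, 0], [0, 0, -0.52, 0]]

```text
time: 10.55
eef_pos: [0.4546, 0.3017, 0.0629]
tcp_rot: [0.038, 0.707, -0.039, 0.705]
contact_force: [0.1, 0.1, 0.6]
opening: 0.449
```

servo_tool:
  deltas:
    - [[0, 0, 0, 0], [0, 0, 0, 0], [0, 0, 0, 0], [0, 0, 0, 0], [0, 0, 0, 0]]
  claw: -1
  force: 50

```text
time: 11.05
eef_pos: [0.4552, 0.302, 0.0644]
tcp_rot: [0.039, 0.706, -0.039, 0.706]
contact_force: [-0.4, -0.4, -2.5]
opening: 0.16
```

servo_tool:
  deltas:
    - [[0, 0, 0, 0], [0, 0, 0, 0], [0, 0, 0.05, 0], [0, 0, 0.1, 0], [0, 0, 0.15, 0]]

```text
time: 11.55
eef_pos: [0.4552, 0.3019, 0.0796]
tcp_rot: [0.039, 0.706, -0.039, 0.706]
contact_force: [-0.9, -0.0, -3.6]
opening: 0.158
```

Gripped: the opening of 13.5 mm matches the handle, and the 3.6 N weight matches the rack. I'll lift and carry.

servo_tool:
  deltas:
    - [[0, 0, 0.15, 0], [0, 0, 0.35, 0], [0, 0, 0.55, 0], [0, 0, 0.75, 0], [0, 0, 0.95, 0]]

```text
time: 12.05
eef_pos: [0.4553, 0.302, 0.1764]
tcp_rot: [0.039, 0.706, -0.039, 0.706]
contact_force: [0.5, 1.0, -4.8]
opening: 0.155
```

servo_tool:
  deltas:
    - [[0.04, -0.15, 0.12, -0.004], [0.1, -0.35, 0.24, -0.008], [0.16, -0.55, 0.35, -0.012], [0.22, -0.77, 0.44, -0.016], [0.28, -0.983, 0.5, -0.018]]

```text
time: 12.55
eef_pos: [0.4836, 0.202, 0.2257]
tcp_rot: [0.049, 0.705, -0.049, 0.706]
contact_force: [0.3, 0.1, -4.5]
opening: 0.161
```

servo_tool:
  deltas:
    - [[0.056, -0.2, 0, -0.004], [0.112, -0.39, 0, -0.008], [0.168, -0.59, 0, -0.012], [0.224, -0.786, 0, -0.016], [0.28, -0.983, 0, -0.018]]

```text
time: 13.05
eef_pos: [0.5111, 0.1036, 0.2247]
tcp_rot: [0.059, 0.705, -0.059, 0.705]
contact_force: [0.3, -0.5, -3.0]
opening: 0.16
```

servo_tool:
  deltas:
    - [[0.056, -0.22, 0, -0.004], [0.112, -0.45, 0, -0.008], [0.168, -0.65, 0, -0.012], [0.224, -0.83, 0, -0.016], [0.28, -0.983, 0, -0.019]]

```text
time: 13.55
eef_pos: [0.539, 0.0052, 0.2247]
tcp_rot: [0.07, 0.704, -0.07, 0.704]
contact_force: [-0.7, -0.3, -3.3]
opening: 0.155
```

```bash
python3 - <<'E'
from h import *
s=get_state();im=read_camera("wrist");a=read_camera("side");print(s["time"],s["eef_pos"],s["opening"],toH(s["eef_pos"]))
print(np.degrees(np.arctan2(*Ro.from_quat(s["tcp_rot"]).as_matrix()[[1,0],2])))
cv2.imwrite("pics/w4.png",im);cv2.imwrite("pics/s4.png",a)
o=np.zeros((480,800,3),np.uint8);o[:]=0;o[:,:400]=im[:,120:520];o[:400,400:]=cv2.resize(a[180:310,230:360],(400,400),interpolation=2);cv2.imwrite("pics/c4.png",o)
for y in(-.125,0,.125): print(y,proj("side",[*toW(-.151,y),.124]))
E
```

```text
13.55 [0.53903471 0.0052324  0.22467678] 0.15528380786081586 (np.float64(-0.0818), np.float64(-0.002))
-11.320058564060167
-0.125 [357. 236.]
0 [325. 250.]
0.125 [290. 266.]
```

View pics/c4.png

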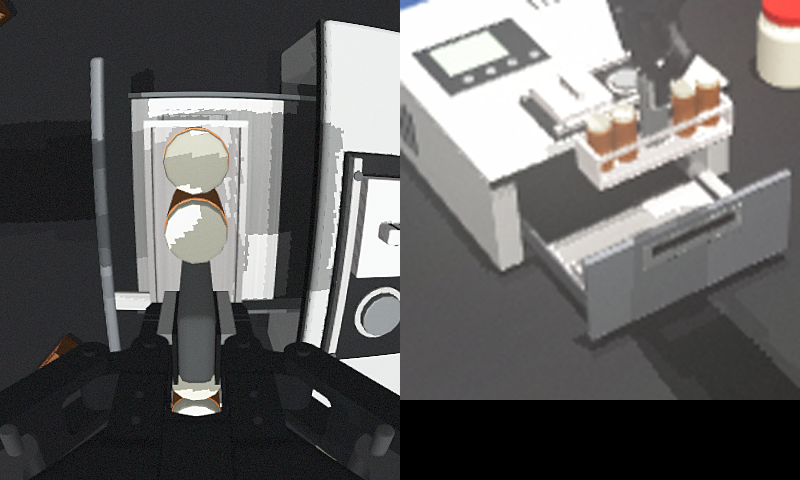

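The side view shows the panel top corners at about (356,236) and (291,264), within 2 px of the prediction for fully out. The rack hangs upright over the pocket. I'll check with the panel edge in the wrist view, at columns 211/224 and row 60.

```bash
python3 - <<'E'
from h import *
s=get_state();print(s["time"],s["eef_pos"],toH(s["eef_pos"]))
for u,v in((211.5,60),(224,60),(219,200),(231,200)): print((u,v),toH(atz("wrist",u,v,.124,s)))
for uv in((356.1,235.9),(291.1,263.8)): print(toH(atz("side",*uv,.124)))
for uv in((441+0,22),(431,330)): print("roof front",toH(atz("wrist",*uv,.14,s)))
E
```

```text
13.65 [0.53963352 0.00476936 0.22466423] (np.float64(-0.0811), np.float64(-0.0023))
(211.5, 60) (np.float64(-0.1485), np.float64(0.1206))
(224, 60) (np.float64(-0.14), np.float64(0.1198))
(219, 200) (np.float64(-0.1467), np.float64(0.0253))
(231, 200) (np.float64(-0.1382), np.float64(0.0251))
(np.float64(-0.1503), np.float64(-0.1214))
(np.float64(-0.1444), np.float64(0.1176))
roof front (np.float64(-0.0019), np.float64(0.1437))
roof front (np.float64(0.004), np.float64(-0.069))
```

servo_tool:
  deltas:
    - [[0, 0.01, -0.15, 0], [0.005, 0.015, -0.35, 0], [0.005, 0.015, -0.55, 0], [0.005, 0.015, -0.75, 0], [0.005, 0.015, -0.9, 0]]

```text
time: 14.15
eef_pos: [0.5381, 0.0097, 0.1316]
tcp_rot: [0.069, 0.705, -0.069, 0.703]
contact_force: [-0.2, 1.0, -4.3]
opening: 0.156
```

servo_tool:
  deltas:
    - [[0, 0, -0.1, 0], [0, 0, -0.18, 0], [0, 0, -0.24, 0], [0, 0, -0.28, 0], [0, 0, -0.3, 0]]

```text
time: 14.65
eef_pos: [0.54, 0.0085, 0.1044]
tcp_rot: [0.069, 0.704, -0.069, 0.704]
contact_force: [-0.5, -0.3, -3.9]
opening: 0.155
```

```bash
python3 - <<'E'
from h import *
im=read_camera("wrist");s=get_state();a=read_camera("side");print(s["time"],s["eef_pos"],toH(s["eef_pos"]))
o=np.zeros((600,800,3),np.uint8);o[:480,:350]=im[:,150:500];o[:585,350:]=cv2.resize(a[190:320,265:365],(450,585),interpolation=2);cv2.imwrite("pics/c5.png",o)
E
```

```text
14.7 [0.5398556  0.00850846 0.10425489] (np.float64(-0.0816), np.float64(0.0014))
```

View pics/c5.png

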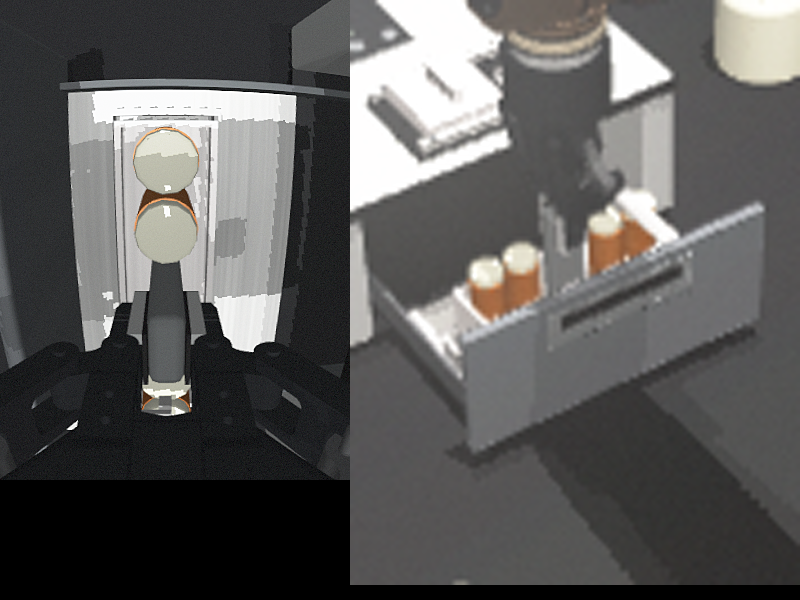

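The rack is centred between the pocket walls in the wrist view (rack at columns about 122–210, pocket about 114–218 in the crop). I'll lower it slowly.

servo_tool:
  deltas:
    - [[0, 0, -0.05, 0], [0, 0, -0.1, 0], [0, 0, -0.14, 0], [0, 0, -0.17, 0], [0, 0, -0.19, 0]]

```text
time: 15.25
eef_pos: [0.5395, 0.0086, 0.0848]
tcp_rot: [0.069, 0.704, -0.069, 0.703]
contact_force: [-0.0, -0.7, -4.1]
opening: 0.158
```

servo_tool:
  deltas:
    - [[0, 0, -0.01, 0], [0, 0, -0.02, 0], [0, 0, -0.025, 0], [0, 0, -0.03, 0], [0, 0, -0.03, 0]]

```text
time: 15.75
eef_pos: [0.5399, 0.0085, 0.0825]
tcp_rot: [0.069, 0.704, -0.069, 0.704]
contact_force: [-0.5, 0.3, -2.5]
opening: 0.156
```

servo_tool:
  deltas:
    - [[0, 0, -0.005, 0], [0, 0, -0.01, 0], [0, 0, -0.015, 0], [0, 0, -0.015, 0], [0, 0, -0.015, 0]]

```text
time: 16.25
eef_pos: [0.5404, 0.0084, 0.0824]
tcp_rot: [0.069, 0.703, -0.069, 0.704]
contact_force: [-2.5, -0.2, 4.9]
opening: 0.153
```

servo_tool:
  deltas:
    - [[0, 0, 0, 0], [0, 0, 0, 0], [0, 0, 0, 0], [0, 0, 0, 0], [0, 0, 0, 0]]
  claw: -0.2

```text
time: 16.75
eef_pos: [0.5398, 0.0085, 0.0807]
tcp_rot: [0.069, 0.704, -0.069, 0.704]
contact_force: [-0.4, 0.2, 0.2]
opening: 0.398
```

servo_tool:
  deltas:
    - [[0, 0, 0.1, 0], [0, 0, 0.25, 0], [0, 0, 0.45, 0], [0, 0, 0.65, 0], [0, 0, 0.85, 0]]

```text
time: 17.25
eef_pos: [0.5402, 0.0085, 0.1683]
tcp_rot: [0.069, 0.703, -0.069, 0.704]
contact_force: [0.3, 0.1, -0.2]
opening: 0.393
```

```bash
python3 - <<'E'
from h import *
im=read_camera("wrist");s=get_state();a=read_camera("side");print(s["time"],s["eef_pos"],toH(s["eef_pos"]))
o=np.zeros((600,800,3),np.uint8);o[:480,:350]=im[:,150:500];o[:585,350:]=cv2.resize(a[190:320,265:365],(450,585),interpolation=2);cv2.imwrite("pics/c6.png",o)
for r in recognise("side","rack_mid"): print(r,toH(r["at"]))
for r in recognise("wrist","rack_mid"): print(r,toH(r["at"]))
E
```

```text
17.3 [0.54250212 0.0081769  0.17242098] (np.float64(-0.079), np.float64(0.0016))
{'at': [0.5356, 0.0199, 0.0874], 'p': 0.69} (np.float64(-0.088), np.float64(0.0118))
{'at': [0.3204, 0.2363, 0.0312], 'p': 0.79} (np.float64(-0.3407), np.float64(0.1829))
{'at': [0.358, -0.1376, 0.0424], 'p': 0.5} (np.float64(-0.2321), np.float64(-0.1769))
```

View pics/c6.png

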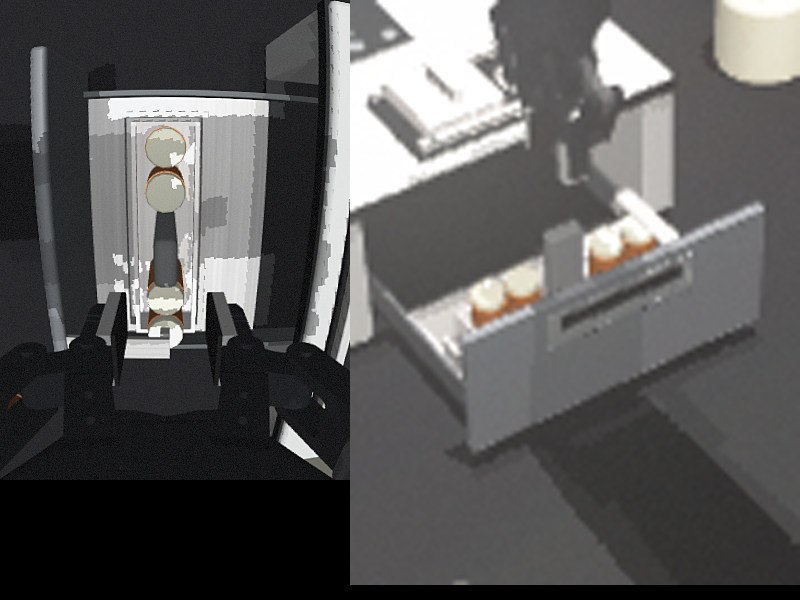

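The rack stands level in the pocket, released and upright. Next I'll go in front of the panel with the fingers shut.

servo_tool:
  deltas:
    - [[-0.15, 0.03, 0.02, 0], [-0.3, 0.06, 0.02, 0], [-0.45, 0.08, 0.02, 0], [-0.6, 0.11, 0.02, 0], [-0.75, 0.14, 0, 0]]
  claw: -1

```text
time: 17.95
eef_pos: [0.4634, 0.0228, 0.1645]
tcp_rot: [0.069, 0.705, -0.069, 0.703]
contact_force: [-0.8, -0.4, 0.6]
opening: -0.003
```

servo_tool:
  deltas:
    - [[-0.15, 0.03, 0, 0], [-0.27, 0.055, -0.1, 0], [-0.27, 0.055, -0.3, 0], [-0.27, 0.055, -0.5, 0], [-0.27, 0.055, -0.65, 0]]

```text
time: 18.45
eef_pos: [0.4361, 0.0283, 0.0985]
tcp_rot: [0.069, 0.705, -0.069, 0.702]
contact_force: [0.1, 0.1, 0.4]
opening: -0.002
```

servo_tool:
  deltas:
    - [[0.08, -0.016, 0, 0], [0.16, -0.031, 0, 0], [0.25, -0.048, 0, 0], [0.35, -0.068, 0, 0], [0.45, -0.088, 0, 0]]

```text
time: 18.95
eef_pos: [0.4816, 0.0194, 0.1008]
tcp_rot: [0.069, 0.706, -0.069, 0.701]
contact_force: [-7.7, 0.7, 3.0]
opening: 0.005
```

servo_tool:
  deltas:
    - [[0.1, -0.02, 0, 0], [0.2, -0.039, 0, 0], [0.3, -0.058, 0, 0], [0.4, -0.078, 0, 0], [0.5, -0.097, 0, 0]]

```text
time: 19.45
eef_pos: [0.5312, 0.0094, 0.1008]
tcp_rot: [0.069, 0.706, -0.069, 0.701]
contact_force: [-8.9, -0.5, 4.2]
opening: -0.001
```

servo_tool:
  deltas:
    - [[0.1, -0.02, 0, 0], [0.2, -0.039, 0, 0], [0.27, -0.053, 0, 0], [0.34, -0.067, 0, 0], [0.4, -0.078, 0, 0]]

```text
time: 19.95
eef_pos: [0.5713, 0.0014, 0.1008]
tcp_rot: [0.069, 0.706, -0.069, 0.701]
contact_force: [-9.0, -1.7, 3.8]
opening: -0.006
```

servo_tool:
  deltas:
    - [[0.05, -0.01, 0, 0], [0.1, -0.02, 0, 0], [0.14, -0.027, 0, 0], [0.17, -0.033, 0, 0], [0.2, -0.039, 0, 0]]

```text
time: 20.45
eef_pos: [0.5906, -0.0025, 0.1008]
tcp_rot: [0.069, 0.707, -0.069, 0.701]
contact_force: [-10.7, -0.8, 4.2]
opening: 0.001
```

servo_tool:
  deltas:
    - [[0.01, -0.002, 0, 0], [0.02, -0.004, 0, 0], [0.03, -0.006, 0, 0], [0.04, -0.008, 0, 0], [0.05, -0.01, 0, 0]]

```text
time: 20.95
eef_pos: [0.5955, -0.0034, 0.1008]
tcp_rot: [0.069, 0.707, -0.069, 0.701]
contact_force: [-13.7, 0.2, 5.5]
opening: -0.005
```

servo_tool:
  deltas:
    - [[0.01, -0.002, 0, 0], [0.02, -0.004, 0, 0], [0.03, -0.006, 0, 0], [0.04, -0.008, 0, 0], [0.05, -0.01, 0, 0]]

```text
time: 21.45
eef_pos: [0.5962, -0.0036, 0.1009]
tcp_rot: [0.069, 0.711, -0.069, 0.696]
contact_force: [-29.6, 1.5, 16.9]
opening: 0.002
```

At the stop, with the force jumping to 30 N. I'll back off slowly and check the latch.

servo_tool:
  deltas:
    - [[-0.03, 0.006, 0, 0], [-0.06, 0.012, 0, 0], [-0.1, 0.02, 0, 0], [-0.2, 0.04, 0, 0], [-0.35, 0.07, 0, 0]]

```text
time: 21.95
eef_pos: [0.569, 0.0026, 0.1018]
tcp_rot: [0.069, 0.703, -0.069, 0.705]
contact_force: [-0.4, 0.3, -0.5]
opening: 0.0
```

servo_tool:
  deltas:
    - [[-0.15, 0.03, 0, 0], [-0.2, 0.04, 0.1, 0], [-0.2, 0.04, 0.4, 0], [-0.2, 0.04, 0.7, 0], [-0.2, 0.04, 1, 0]]

```text
time: 22.45
eef_pos: [0.5485, 0.0068, 0.2035]
tcp_rot: [0.069, 0.703, -0.069, 0.705]
contact_force: [0.9, 0.8, -0.1]
opening: 0.003
```

```bash
python3 - <<'E'
from h import *
a=read_camera("side");s=get_state();print(s["time"],s["eef_pos"],toH(s["eef_pos"]),s["contact_force"])
cv2.imwrite("pics/s7.png",cv2.resize(a[150:280,205:365],(800,600),interpolation=2))
for r in recognise("side","drawer_face"): print(r,toH(r["at"]))
for y in(-.125,.125): print(y,proj("side",[*toW(-.011,y),.124]))
E
```

```text
22.5 [0.55174388 0.00632714 0.20994891] (np.float64(-0.0695), np.float64(0.0015)) [2.14206619 0.85747664 3.4201782 ]
{'at': [0.6127, -0.0003, 0.079], 'p': 0.61} (np.float64(-0.0084), np.float64(0.0067))
{'at': [0.3601, 0.4586, 0.0237], 'p': 0.41} (np.float64(-0.3443), np.float64(0.4087))
-0.125 [332. 214.]
0.125 [268. 241.]
```

View pics/s7.png

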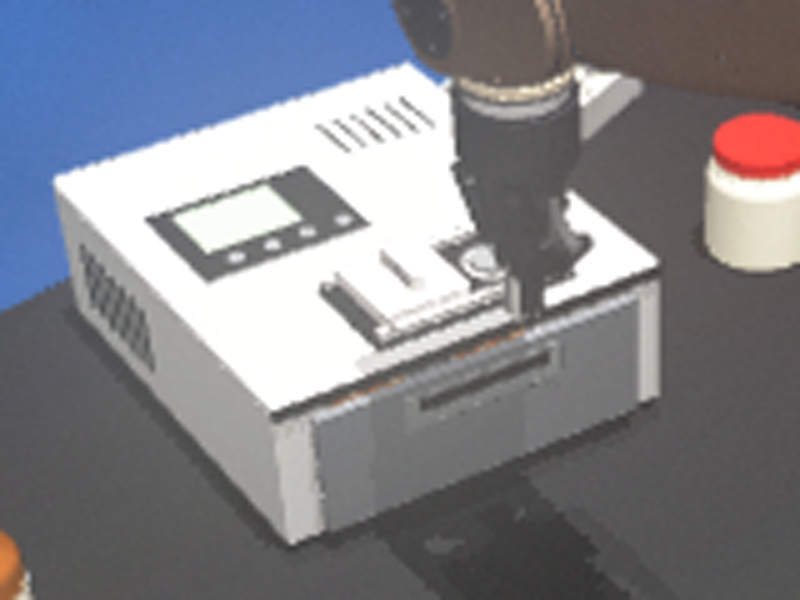

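The drawer is shut and stays home: the panel is flush, with vials just visible behind the slit. Now for the catch, whose rib is at about (400,268) in the crop.

servo_tool:
  deltas:
    - [[0.2, 0.06, 0, 0], [0.4, 0.12, 0, 0], [0.6, 0.17, 0, 0], [0.8, 0.21, 0, 0], [0.95, 0.25, 0, 0]]

```text
time: 23.05
eef_pos: [0.6441, 0.032, 0.2008]
tcp_rot: [0.069, 0.703, -0.069, 0.704]
contact_force: [-0.3, -1.0, -0.7]
opening: -0.003
```

servo_tool:
  deltas:
    - [[0.2, 0, 0, 0], [0.4, 0, 0, 0], [0.4, 0, -0.15, 0], [0.4, 0, -0.3, 0], [0.4, 0, -0.355, 0]]

```text
time: 23.55
eef_pos: [0.6807, 0.032, 0.1628]
tcp_rot: [0.069, 0.706, -0.069, 0.702]
contact_force: [-6.4, 0.6, 12.9]
opening: 0.0
```

servo_tool:
  deltas:
    - [[-0.016, -0.083, 0, 0], [-0.033, -0.167, 0, 0], [-0.049, -0.25, 0, 0], [-0.065, -0.333, 0, 0], [-0.081, -0.417, 0, 0]]

```text
time: 24.05
eef_pos: [0.6738, -0.0102, 0.1648]
tcp_rot: [0.07, 0.704, -0.069, 0.703]
contact_force: [-1.1, 2.5, -0.5]
opening: -0.002
```

servo_tool:
  deltas:
    - [[-0.016, -0.083, 0, 0], [-0.033, -0.167, 0, 0], [-0.049, -0.25, 0, 0], [-0.065, -0.333, 0, 0], [-0.08, -0.41, 0, 0]]

```text
time: 24.55
eef_pos: [0.6665, -0.0516, 0.1653]
tcp_rot: [0.069, 0.704, -0.069, 0.704]
contact_force: [-1.2, 2.6, -0.8]
opening: -0.001
```

servo_tool:
  deltas:
    - [[-0.004, -0.02, 0, 0], [-0.006, -0.03, 0, 0], [-0.008, -0.04, 0, 0], [-0.008, -0.04, 0, 0], [-0.008, -0.04, 0, 0]]

```text
time: 25.05
eef_pos: [0.6662, -0.0542, 0.1655]
tcp_rot: [0.069, 0.703, -0.069, 0.704]
contact_force: [0.4, 4.0, 0.1]
opening: 0.005
```

servo_tool:
  deltas:
    - [[0.02, 0.05, 0, 0], [0.02, 0.06, 0.1, 0], [0.02, 0.06, 0.35, 0], [0.01, 0.06, 0.65, 0], [0, 0.06, 0.9, 0]]

```text
time: 25.55
eef_pos: [0.6663, -0.0496, 0.2582]
tcp_rot: [0.069, 0.703, -0.07, 0.705]
contact_force: [0.7, -0.4, 0.9]
opening: -0.002
```

servo_tool:
  deltas:
    - [[-0.2, 0, 0, 0], [-0.4, 0, 0, 0], [-0.6, 0, 0, 0], [-0.8, 0, 0, 0], [-1, 0, 0, 0]]

```text
time: 26.05
eef_pos: [0.5653, -0.0495, 0.2567]
tcp_rot: [0.069, 0.703, -0.07, 0.704]
contact_force: [0.4, 0.3, 0.5]
opening: 0.003
```

```bash
python3 - <<'E'
from h import *
w=read_camera("wrist");a=read_camera("side");s=get_state();print(s["time"],s["eef_pos"],s["contact_force"])
o=np.zeros((480,800,3),np.uint8);o[:,:400]=w[:,240:];o[:400,400:]=cv2.resize(a[150:280,220:350],(400,400),interpolation=2);cv2.imwrite("pics/c8.png",o)
for q in("drawer_face","catch_rib"):
  for c in("side","wrist"):
    for r in recognise(c,q)[:2]: print(q,c,r,toH(r["at"]))
E
```

```text
26.15 [ 0.56471183 -0.04925271  0.25665   ] [-0.75699843 -1.80147011  0.16323839]
drawer_face side {'at': [0.6086, -0.0034, 0.0794], 'p': 0.75} (np.float64(-0.0119), np.float64(0.0029))
drawer_face wrist {'at': [0.6093, -0.0008, 0.1226], 'p': 0.66} (np.float64(-0.0117), np.float64(0.0056))
catch_rib side {'at': [0.6603, -0.0634, 0.1666], 'p': 0.69} (np.float64(0.0504), np.float64(-0.0461))
catch_rib wrist {'at': [0.6596, -0.0621, 0.1707], 'p': 0.81} (np.float64(0.0494), np.float64(-0.045))
```

View pics/c8.png

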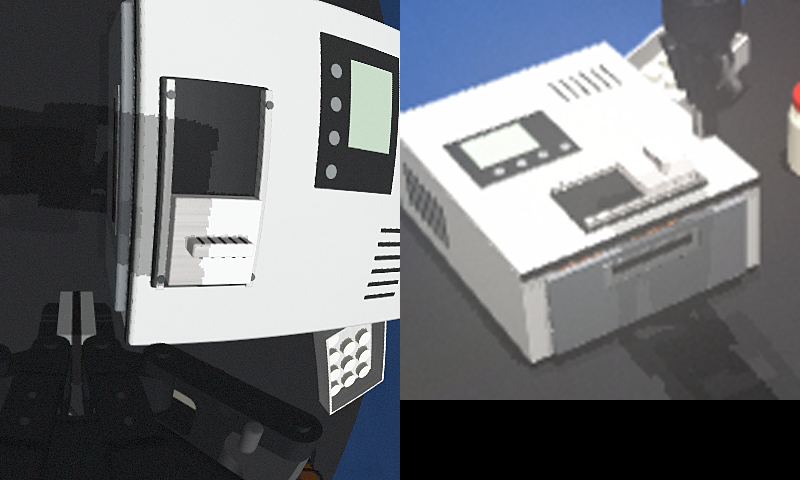

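The hood is back at its closed end and the drawer is flush. The rib reads heater y −0.045, against −0.046 before the slide, so I'm handing in.

```bash
python3 -c "
from plant import *
print(sign_off())"
```

```text
the job is handed in; nothing more can be done
None
```

The job is handed in at about 26 s of the 72 s allowed; no verdict was reported. I slid the catch aside, pressed the button, set the filled rack in the pocket, pushed the drawer home and slid the catch back over the button.

**Last checks:**
- **Rack:** it stood upright in the pocket, centred between the walls, when I let go. I did not measure it again after shutting the drawer. Only vials show through the slit above the panel.
- **Drawer:** pushing force rose to about 30 N at the stop. The panel stayed flush after I backed off, measured 12 mm before the heater's front (11 mm expected).
- **Catch:** the rib is back within about 1 mm of its starting position, at heater y −0.045 (−0.046 before).
- **Robot:** the arm is clear of everything.

**Disagreements and slips:**
- The panel and heater measurements differed by 3–6 mm between views, within the pocket's clearance for the rack.
- The fingertips brushed the hood's top with about 13 N before the return push.
- I did not measure the bystanders again. I saw none shifted in the last pictures, which do not show all of them.

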